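# Put the paste scraper away in the free slot of the slanted blade rack

## Robot

A 6-joint arm with a two-finger parallel gripper is mounted at the origin on the work surface. World frame = base frame: x ahead of the robot, y to its left, z up, the work surface at z = 0. Lengths are in m, angles in rad, forces in N, time in s.
With the tool pointing down it reaches from about 0.35 to 0.975 m from the base axis. Payload 4.9 kg.
Tool frame: the origin (TCP) lies midway between the tips of the shut fingers; the grasp point (between the pads) lies 19 mm behind it (ctrl.hold_point_z is the distance from the TCP to the grasp point, in m); z points along the fingers, y is the line along which they close (so a half turn about z gives the same grasp; the last joint's range is limited). The gripper opens to 85 mm and grips with 20 to 120 N. Pads are 22 mm wide; open, the fingers measure 114 mm over their backs; the gripper's body (76 mm by 85 mm) begins 54 mm behind the grasp point. The pads swing forward as they close: fully open they stand 13 mm farther back than shut.
Start: joints at [1.191, 0.053, 1.613, -0, 1.476, -0.119], TCP at [0.161, 0.604, 0.2] pointing down, gripper open.
Joint ranges: [-3.01, 3.01], [-1.01, 2.22], [0.06, 2.58], [-1.02, 4.17], [0.09, 2.62], [-3.14, 3.14]. Speed limits (rad/s): [2.57, 2.57, 3.14, 3.14, 3.14, 3.14].

## Interface

Orientations are given as a rotation vector (axis times angle).
In Python, from station import status, viewer, finish_job, ctrl gives the robot as it stands.
- The arm moves only by the shell command python3 -m jog 'ROWS' [FORCE]. ROWS is JSON, a list of rows, each a list of 7 numbers: the turn, a rotation vector about the tool's x, y, z each as a share of 5 degrees, from -1 to 1, then the shift along the tool's x, y, z each as a share of 30 mm, from -1 to 1, then the opening, from -1 (shut) to 1 (fully open). A call has 1 to 5 rows; each row shifts and turns the commanded pose from where the row before left it, along the tool's axes as they then stand; what a row does not reach is not made up. A row lasts 1/8 s, in which the tool goes at most 62.5 mm and 10.7 degrees, less where a joint would pass 70% of its speed; a pose out of reach is approached as far as the arm can. A call with a number of a shift or a turn outside -1 to 1 is refused whole. A call with a gripper value outside its range is refused whole. The fingers move at their own pace and stop on an object; FORCE is the grip in N (left out, the last holds). Time passes only in rows, so rows that do not move let the fingers close. It gives the time, the measured TCP pose, the force, the opening and the grip force at its end, in the units of the state.
- status.get_obs(): the state, without advancing time (a new reading comes with each control period).
- viewer.get_image(name): name is "scene" or "top"; returns a dict with "img" (400x640x3 uint8, red, green, blue), "fovy" (degrees; the focal length in pixels is half the picture's height over the tangent of half this angle, whatever the lens; pixels are square), "cx", "cy" (the principal point, pixels), "rvec" (rotation vector, rad) and "tvec" (3), from world to camera coordinates, as OpenCV has them. Camera axes: x right, y down, z forward; pixel columns grow to the right and rows downward; lengths in m; the calibration is good to about 2 mm. A picture is of the moment at which its call begins. There is no depth.
- finish_job(): hands the job in; it is judged then, once.
The state is a dict: "t": time; "q": joint angles; "dq": joint speeds; "effort": joint torques, N m; "tool_pos": TCP position; "tool_rot": TCP orientation; "contact_force": force on the tool from outside, world axes, zero at the start; "wrist_torque": the same for the moment, N m; "opening": finger opening in m; "grip_force": force on a finger pad.
Only numpy, scipy, OpenCV 4.12 (cv2) and the standard library are available. Lean on these libraries where they do the work, as an engineer would, in place of code of your own. Each camera call takes 0.05 s, during which the arm holds its last target. There are 200 camera calls.

## Task

The solder-paste scraper has dripped dry on its rest: pick it up by the handle and put it away in the one free slot of the slanted blade rack, blade edge first. The slot insert may be clamped a little forward or back on its rail, so feel for the slot, slide the blade all the way down while still holding it, and only then let go so that it stays there. Leave the two other tools in the rack and everything else on the bench where they are.

Things in the scene. Friction and masses are not known exactly. Their poses are not given: they have to be found in the camera images.
- scraper: Scraper to put away: steel blade 60 wide x 3 mm thick, aluminium clamp bar (60 x 14 x 9), black handle 120 long x 24 wide x 18 thick; 180 mm overall, about 0.12 kg. Origin: middle of the handle. x along the tool to the blade's edge (edge at +120, blade free from +62, clamp bar +48 to +62, handle -60 to +60), y across the blade, z normal to it; blade and handle share the mid-plane z = 0.
- scraper_edge (a point): Middle of the scraper's front edge, mid-thickness; this end enters the slot. At the start the edge lies on the drip rest and the handle is propped up 18 degrees on a bar (8 mm thick, 70 wide, under scraper x = 36 mm); the handle's free end points roughly at the robot, its middle about 41 mm above the bench.
- rack: Fixed blade rack: aluminium rail 140 (x) x 330 (y) x 6 mm with three white slot inserts, each 80 mm wide, at y = -100, 0, +100 mm; tools stand in two, the third is free (any place). Origin: centre of the rail's underside, on the bench; x away from the robot, z up. Slots lean 32 degrees from vertical, handle end towards -x: a tool slides in along (0.530, 0, -0.848) of this frame.
- rack_mouth_mid (a point): Nominal centre of the middle slot's mouth: rack (x, z) = (3.5, 72.4) mm; the others are 100 mm to either side in y. Real inserts are clamped up to 8 mm forward or back of nominal along rack x, each its own amount, NOT shown by this point: feel or look for the slot. The mouth face is square to the slot, 38 mm across; its top corner is 83 mm above the bench.
- rack_floor_mid (a point): Nominal centre of the middle slot's floor: rack (x, z) = (30, 30) mm, the same 8 mm uncertainty along x. The free slot is 6 mm across, 66 mm wide along y and 50 mm deep along the slant; fully home, the scraper's edge is 30 mm above the rack's underside.
- narrow_spatula: A spatula standing in one of the rack's slots, stays there: blade 36 mm wide, round black handle 22 mm thick, 180 mm long overall. Frame as the scraper's; its y in the rack frame tells which place it occupies.
- wide_scraper: A wide scraper standing in another of the rack's slots, stays there: blade 70 mm wide, flat black handle 24 x 18 mm. Frame as the scraper's; its y in the rack frame tells which place it occupies.
- jar_a: White paste jar, 60 mm across, 70 mm tall, beside the drip rest; origin at its underside. Leave alone.
- jar_b: White paste jar with black cap, 52 mm across, 60 mm tall; origin at its underside. Leave alone.
- bottle: Clear bottle, 56 mm across, 150 mm tall; origin at its underside. Leave alone.
- reel: Grey component reel lying flat, 130 mm across, 12 mm thick. Leave alone.
- board: Green circuit board lying flat, 100 x 80 x 5 mm. Leave alone.
There are look-alikes about, which are no part of the job. Leave any purple look-alike of the scraper alone.

How it is judged:
By the outcome, as a careful person would: the job done as asked, in the order asked, and still so for the second after the job is handed in, with the robot touching nothing.
It also fails if it takes over 42 s, if anything falls off the work surface, if the arm or the gripper's body presses on something with over 40 N, if the wrist force passes 120 N, or if a joint passes its speed limit or range.

## Working session

There is one attempt and no reset: what is moved stays moved. The work goes in short steps, Python scripts to look and compute and a shell command to move; the robot and the scene stay as the last step left them, time stands still between calls to the robot, and variables do not carry over. Pictures are saved under pics/ and viewed, at most 10 in all, crops included, and the job is handed in when it is done.

```bash
mkdir -p pics; ls; python3 - <<'E'
from station import status, viewer
import cv2
for n in("scene","top"):
    d=viewer.get_image(n); cv2.imwrite(f"pics/{n}0.png",d["img"][:,:,::-1]); print(n,d["fovy"],d["cx"],d["cy"],d["rvec"],d["tvec"])
print(status.get_obs())
E
```

```text
pics
scene 44.04360345088643 316.74027001878545 195.35817273532106 [ 1.37161034  2.27028355 -0.86657471] [ 0.24716438 -0.25302536  1.74645337]
top 54.33410062223555 325.1600109392906 197.49624531586724 [ 2.10041416 -2.14053196  0.19169792] [0.01192041 0.51583958 1.06155131]
{'t': 0.1, 'q': array([ 1.19104245e+00,  5.33180492e-02,  1.61417499e+00,  6.26701904e-06,
        1.47599382e+00, -1.18985359e-01]), 'dq': array([-0.00194136, -0.00150538, -0.00162361, -0.00055206,  0.00149475,
        0.00108406]), 'effort': array([ 2.27516462e-04, -3.94902313e+01, -3.71364641e+01, -1.72027403e-04,
        3.87589331e-03,  1.07532568e-05]), 'tool_pos': array([0.16089388, 0.60328559, 0.19905821]), 'tool_rot': array([-4.08393842e-01, -3.11445590e+00,  2.88052540e-03]), 'contact_force': array([-0.5839334 ,  0.48872339,  0.05080328]), 'wrist_torque': array([ 0.03746601, -0.03448955,  0.05466416]), 'grip_force': 0.0, 'opening': 0.08535333302666984}
```

View pics/scene0.png

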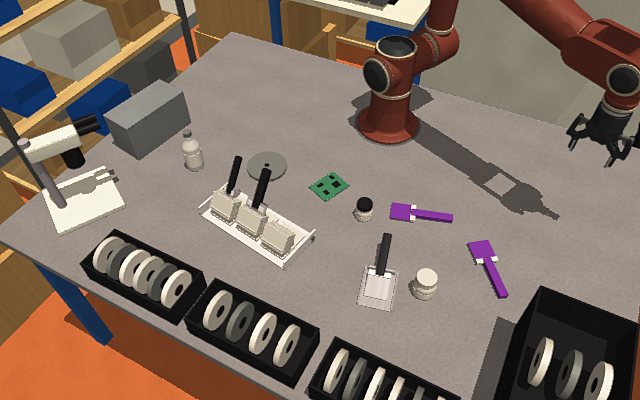

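View pics/top0.png

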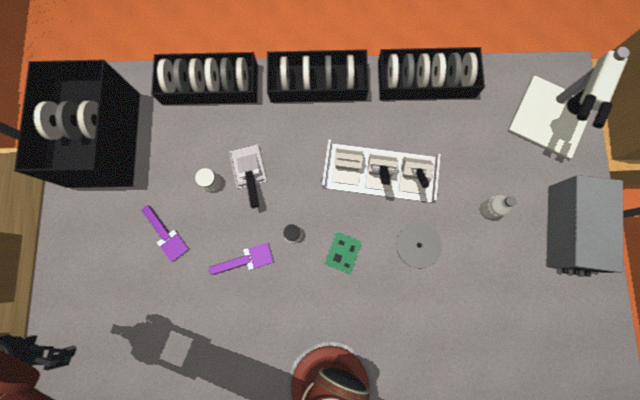

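Three candidates for the scraper: black-handled at top (250,175) / scene (380,270), and purple ones at top (165,235) and (243,260). The black-handled one on the drip rest beside the white jar fits; the purple ones are look-alikes. The free slot is the left one (top (348,163), scene (278,238)). Now I'll confirm in enlarged crops.

```bash
python3 - <<'E'
import cv2,numpy as np
s=cv2.imread("pics/scene0.png");t=cv2.imread("pics/top0.png")
def c(im,x,y,w,h,k):return cv2.resize(im[y:y+h,x:x+w],None,fx=k,fy=k,interpolation=cv2.INTER_CUBIC)
a=np.hstack([c(t,215,135,80,80,5),c(s,345,225,80,80,5)])   # 400x400 each
cv2.imwrite("pics/c1.png",a)
b=np.vstack([c(t,315,130,130,75,6)[:, :],c(s,190,150,130,125,6)[:,:][:, :]])
cv2.imwrite("pics/c2.png",cv2.resize(b,None,fx=.5,fy=.5) if 0 else c(t,315,130,130,75,6))
cv2.imwrite("pics/c3.png",c(s,190,150,130,120,5))
E
```

```text
(no output)
```

View pics/c1.png

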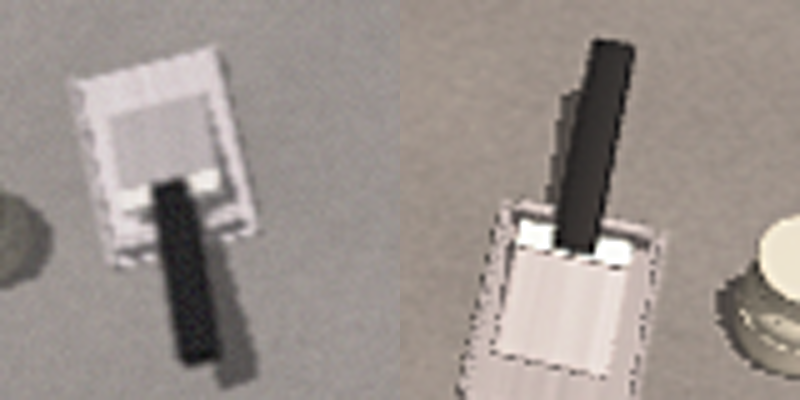

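View pics/c2.png

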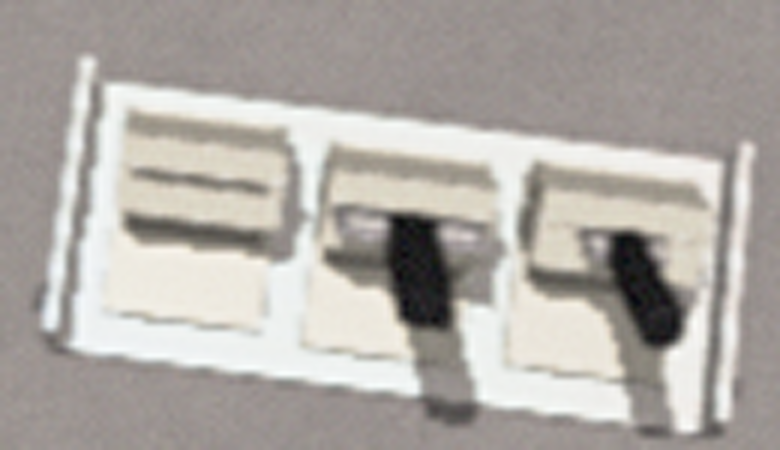

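View pics/c3.png

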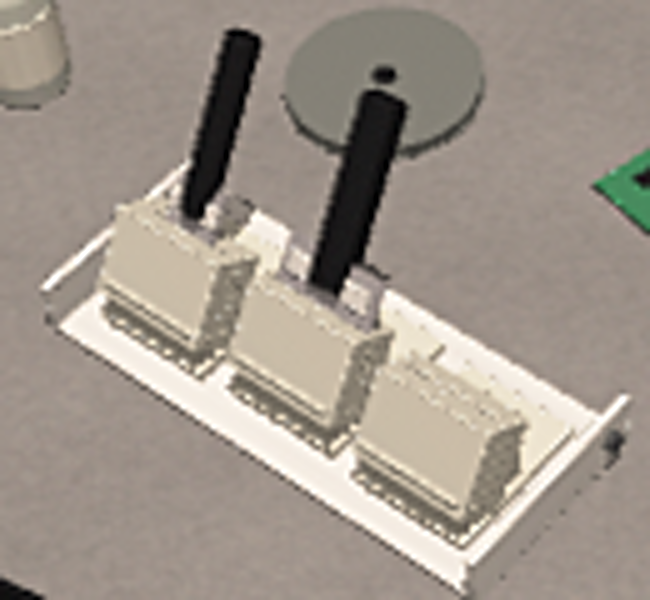

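c1 confirms the black-handled scraper with white clamp bar on the rest: handle end at top px (254,206), scene px (387,233), blade edge at scene px ~(364–387, 296–300). c2/c3 show the empty slot at the left, its dark line at top px ~(337–359, 159–161); the middle and right slots hold the two other tools.

```bash
cat > h.py <<'E'
import numpy as np,cv2
from scipy.optimize import least_squares
from scipy.spatial.transform import Rotation as R
C={"scene":(44.04360345088643,316.74027,195.35817,[1.37161034,2.27028355,-0.86657471],[0.24716438,-0.25302536,1.74645337]),
"top":(54.33410062223555,325.16001,197.496245,[2.10041416,-2.14053196,0.19169792],[0.01192041,0.51583958,1.06155131])}
def proj(n,P):
    fv,cx,cy,r,t=C[n];f=200/np.tan(np.radians(fv/2))
    return cv2.projectPoints(np.atleast_2d(P).astype(float),np.array(r),np.array(t),np.array([[f,0,cx],[0,f,cy],[0,0,1.]]),None)[0][:,0]
def ray(n,uv,z):
    fv,cx,cy,r,t=C[n];f=200/np.tan(np.radians(fv/2));Rm=cv2.Rodrigues(np.array(r))[0];c=-Rm.T@np.array(t)
    d=Rm.T@np.array([(uv[0]-cx)/f,(uv[1]-cy)/f,1]);return c+d*(z-c[2])/d[2]
E
cat > fit.py <<'E'
from h import *
def px(u,v,ox,oy,k):return [ox+u/k-.5+.5/k,oy+v/k-.5+.5/k]
T=lambda u,v:px(u,v,215,135,5); S=lambda u,v:px(u-400,v,345,225,5)
F=[("top",T(108,112),(120,30,0)),("top",T(206,95),(120,-30,0)),("top",T(181,362),(-60,12,9)),("top",T(219,355),(-60,-12,9)),
("scene",S(492,352),(120,-30,0)),("scene",S(608,374),(120,30,0)),("scene",S(594,41),(-60,-12,9)),("scene",S(634,46),(-60,12,9))]
def res(p,F=F):return np.concatenate([proj(n,R.from_euler('zyx',p[3:]).apply(np.array(X)/1e3)+p[:3])[0]-uv for n,uv,X in F])
g=ray("top",(254,190),.04)
s=least_squares(res,[*g,0,.3,0],x_scale=[.01]*3+[.1]*3)
print("scraper",s.x[:3].round(4),np.degrees(s.x[3:]).round(2),s.fun.round(1))
Rm=R.from_euler('zyx',s.x[3:]).as_matrix();print("edge",s.x[:3]+Rm[:,0]*.12,"free end",s.x[:3]-Rm[:,0]*.06)
T2=lambda u,v:px(u,v,315,130,6);S2=lambda u,v:px(u,v,190,150,5)
G=[("top",T2(107,85),(70,165,6)),("top",T2(722,158),(70,-165,6)),("top",T2(68,348),(-70,165,6)),("top",T2(700,432),(-70,-165,6)),("scene",S2(465,590),(70,165,0)),("scene",S2(52,322),(70,-165,0))]
I=[("top",T2(135,175),(3.5,133,72.4)),("top",T2(268,188),(3.5,67,72.4)),("top",T2(128,135),(19.6,140,82.5)),("top",T2(287,150),(19.6,60,82.5)),("scene",S2(385,365),(19.6,60,82.5)),("scene",S2(490,440),(19.6,140,82.5))]
def P(p,X,d=0):return R.from_euler('z',p[2]).apply((np.array(X)+[d,0,0])/1e3)+[p[0],p[1],0]
def rr(p):return np.concatenate([proj(n,P(p,X))[0]-uv for n,uv,X in G]+[proj(n,P(p,X,p[3]*1e3))[0]-uv for n,uv,X in I])
g=ray("top",(380,170),0.0)
s=least_squares(rr,[g[0],g[1],0,0],x_scale=[.01,.01,.1,.01],loss='soft_l1')
print("rack",s.x.round(4),np.degrees(s.x[2]),s.fun.reshape(-1,2).round(1).tolist())
print("mouth",P(s.x,(3.5,100,72.4),s.x[3]*1e3),"nominal",P(s.x,(3.5,100,72.4)))
a=ray("top",I[0][1],.0724);b=ray("top",I[1][1],.0724);print("slot ends",a,b,(a+b)/2,"yaw",np.degrees(np.arctan2(-(a-b)[0],(a-b)[1])))
E
python3 fit.py
```

```text
scraper [0.5452 0.2144 0.0385] [11.55 16.23  3.2 ] [-0.5  0.1 -0.2  0.1 -0.7  0.4  0.2  0.1 -0.1  0.2 -0.6  0.2 -0.7 -0.3
  0.   0. ]
edge [0.65813478 0.24019799 0.00700264] free end [0.48880727 0.20145177 0.05419294]
rack [ 0.5978 -0.1631 -0.152   0.0017] -8.710965722492501 [[-4.0, -0.7], [2.1, 0.9], [-3.7, 0.2], [2.0, 0.6], [2.0, 3.1], [-0.5, 1.4], [-0.5, -0.2], [0.4, 0.6], [-1.0, -0.3], [0.7, 0.8], [-2.3, 0.3], [-0.7, -0.8]]
mouth [ 0.61811398 -0.06499835  0.0724    ] nominal [ 0.6163988  -0.06473555  0.0724    ]
slot ends [ 0.62263516 -0.03381546  0.0724    ] [ 0.61497913 -0.09644175  0.0724    ] [ 0.61880714 -0.0651286   0.0724    ] yaw -6.969788162687748
```

```bash
cat >> h.py <<'E'
from scipy.linalg import logm,expm
def M(Rm,p):
    T=np.eye(4);T[:3,:3]=Rm;T[:3,3]=p;return T
def cur():
    from station import status
    o=status.get_obs();return M(R.from_rotvec(o["tool_rot"]).as_matrix(),o["tool_pos"])
def sR(yaw,pitch):  # scraper rotation, deg, pitch nose-down
    return R.from_euler('zy',[yaw,pitch],degrees=True).as_matrix()
G=R.from_matrix(np.array([[-np.sin(np.radians(32)),0,np.cos(np.radians(32))],[0,1,0],[-np.cos(np.radians(32)),0,-np.sin(np.radians(32))]])).as_matrix() # tool axes in scraper frame
def toolT(yaw,pitch,origin,gx=-.01,hold=.019,back=0):
    S=sR(yaw,pitch);A=S@G;return M(A,np.array(origin)+S@[gx,0,0]+A@[0,0,hold-back])
def rows(A,B,vmax=.9):
    X=np.real(logm(np.linalg.inv(A)@B));w=np.degrees([X[2,1],X[0,2],X[1,0]])
    n=max(1,int(np.ceil(max(abs(w).max()/5,abs(X[:3,3]).max()/.03)/vmax)))
    E=expm(X/n);r=np.r_[w/n/5,E[:3,3]/.03]
    print("N",n,"row",r.round(3).tolist(),"to",B[:3,3].round(3));return n
E
python3 - <<'E'
from h import *
from station import ctrl
print([a for a in dir(ctrl) if a[0]!='_'],getattr(ctrl,'hold_point_z',None))
px=lambda u,v:[315+u/6-.42,130+v/6-.42]
for a,b,z in (((107,85),(722,158),.006),((68,348),(700,432),.006),((135,175),(268,188),.0724)):
    A,B=ray("top",px(*a),z),ray("top",px(*b),z);print(A,B,np.degrees(np.arctan2((B-A)[0],-(B-A)[1])))
print("jar",ray("top",(206,180),.07))
A=toolT(11.5,18,(.545,.2144,.040),back=.14);c=cur();print(c.round(3).tolist(),A.round(3).tolist())
rows(c,A)
for k in (.25,.5,.75):print(expm(k*logm(np.linalg.inv(c)@A).real)@np.eye(4)[:,3] if 0 else (c@expm(k*logm(np.linalg.inv(c)@A).real))[:3,3].round(3))
E
```

```text
['MotionError', 'hold_point_z'] 0.0187
[ 0.68964871 -0.02268029  0.006     ] [ 0.64491195 -0.33049764  0.006     ] -8.269208295247052
[ 5.53925994e-01 -4.22116079e-04  6.00000000e-03] [ 0.50557667 -0.30990199  0.006     ] -8.879410745799003
[ 0.62264516 -0.03380623  0.0724    ] [ 0.61498911 -0.09643265  0.0724    ] -6.9698005688805065
jar [0.56875289 0.33742659 0.07      ]
[[-0.966, 0.258, -0.001, 0.161], [0.258, 0.966, -0.002, 0.603], [0.0, -0.002, -1.0, 0.199], [0.0, 0.0, 0.0, 1.0]] [[-0.756, -0.19, 0.627, 0.46], [-0.106, 0.98, 0.169, 0.192], [-0.646, 0.062, -0.761, 0.135], [0.0, 0.0, 0.0, 1.0]]
N 16 row [-0.157, -0.486, -0.294, -0.621, -0.836, 0.306] to [0.46  0.192 0.135]
[0.214 0.489 0.166]
[0.283 0.382 0.142]
[0.366 0.282 0.131]
```

```bash
sed -i "s/from_euler('zy',/from_euler('ZY',/" h.py; sed -i "s/'zyx'/'ZYX'/" fit.py; python3 fit.py | head -3; python3 - <<'E'
from h import *
A=toolT(12.8,18,(.545,.2144,.040),back=.14);c=cur();print(A.round(3).tolist())
n=rows(c,A)
for k in (.25,.5,.75):print((c@expm(k*logm(np.linalg.inv(c)@A).real))[:3,3].round(3))
E
```

```text
scraper [0.5452 0.2144 0.0385] [12.89 15.2   6.58] [-0.5  0.1 -0.2  0.1 -0.7  0.4  0.2  0.1 -0.1  0.2 -0.6  0.2 -0.7 -0.3
  0.   0. ]
edge [0.65813478 0.24019799 0.00700265] free end [0.48880727 0.20145177 0.05419294]
[[-0.747, -0.222, 0.627, 0.46], [-0.17, 0.975, 0.142, 0.195], [-0.643, 0.0, -0.766, 0.136], [0.0, 0.0, 0.0, 1.0]]
N 16 row [-0.122, -0.491, -0.332, -0.6, -0.843, 0.321] to [0.46  0.195 0.136]
[0.212 0.489 0.164]
[0.281 0.382 0.14 ]
[0.365 0.283 0.13 ]
```

```bash
python3 -m jog '[[-0.12,-0.49,-0.33,-0.6,-0.84,0.32,1],[-0.12,-0.49,-0.33,-0.6,-0.84,0.32,1],[-0.12,-0.49,-0.33,-0.6,-0.84,0.32,1],[-0.12,-0.49,-0.33,-0.6,-0.84,0.32,1],[-0.12,-0.49,-0.33,-0.6,-0.84,0.32,1]]' 60
python3 -m jog '[[-0.12,-0.49,-0.33,-0.6,-0.84,0.32,1],[-0.12,-0.49,-0.33,-0.6,-0.84,0.32,1],[-0.12,-0.49,-0.33,-0.6,-0.84,0.32,1],[-0.12,-0.49,-0.33,-0.6,-0.84,0.32,1],[-0.12,-0.49,-0.33,-0.6,-0.84,0.32,1]]'
python3 -m jog '[[-0.12,-0.49,-0.33,-0.6,-0.84,0.32,1],[-0.12,-0.49,-0.33,-0.6,-0.84,0.32,1],[-0.12,-0.49,-0.33,-0.6,-0.84,0.32,1],[-0.12,-0.49,-0.33,-0.6,-0.84,0.32,1],[-0.12,-0.49,-0.33,-0.6,-0.84,0.32,1]]'
python3 -m jog '[[-0.12,-0.49,-0.33,-0.6,-0.84,0.32,1],[0,0,0,0,0,0,1],[0,0,0,0,0,0,1]]'
python3 - <<'E'
from h import *
c=cur();print(c.round(3).tolist());A=toolT(12.8,18,(.545,.2144,.040),back=.14);rows(c,A);rows(c,toolT(12.8,18,(.545,.2144,.040)))
E
```

```text
t: 0.72
tool_pos: [0.2278, 0.4612, 0.1572]
tool_rot: [0.168, 2.917, 0.034]
contact_force: [0.7, 1.0, 0.6]
opening: 0.0853
grip_force: 0.0
t: 1.35
tool_pos: [0.3213, 0.3315, 0.1335]
tool_rot: [-0.045, 2.704, 0.065]
contact_force: [-0.1, -1.0, 0.1]
opening: 0.0854
grip_force: 0.0
t: 1.98
tool_pos: [0.4352, 0.2167, 0.1334]
tool_rot: [-0.234, 2.477, 0.092]
contact_force: [-0.0, 0.6, 0.1]
opening: 0.0853
grip_force: 0.0
t: 2.35
tool_pos: [0.4591, 0.1967, 0.1366]
tool_rot: [-0.268, 2.433, 0.098]
contact_force: [-0.1, 0.2, 0.8]
opening: 0.0857
grip_force: 0.0
[[-0.749, -0.218, 0.626, 0.459], [-0.167, 0.976, 0.14, 0.197], [-0.642, 0.0, -0.767, 0.137], [0.0, 0.0, 0.0, 1.0]]
N 1 row [-0.028, -0.016, -0.037, 0.008, -0.061, 0.03] to [0.46  0.195 0.136]
N 6 row [-0.005, -0.003, -0.006, 0.001, -0.009, 0.783] to [0.548 0.215 0.029]
```

```bash
python3 - <<'E'
from h import *
rows(cur(),toolT(12.8,18,(.545,.2144,.040),gx=-.016))
E
python3 -m jog '[[0,0,0,0.04,-0.01,0.77,1],[0,0,0,0.04,-0.01,0.77,1],[0,0,0,0.04,-0.01,0.77,1],[0,0,0,0.04,-0.01,0.77,1]]'
python3 - <<'E'
from h import *
rows(cur(),toolT(12.8,18,(.545,.2144,.040),gx=-.016))
from station import viewer
s=viewer.get_image("scene")["img"][:,:,::-1];t=viewer.get_image("top")["img"][:,:,::-1]
f=lambda a:cv2.resize(a,(400,400),interpolation=cv2.INTER_CUBIC)
cv2.imwrite("pics/p1.png",np.hstack([f(t[145:245,200:300]),f(s[200:300,335:435])]))
E
```

```text
N 6 row [-0.005, -0.003, -0.006, 0.018, -0.009, 0.754] to [0.542 0.214 0.03 ]
t: 2.85
tool_pos: [0.5139, 0.2093, 0.0626]
tool_rot: [-0.271, 2.432, 0.099]
contact_force: [-0.1, 0.1, 0.6]
opening: 0.0856
grip_force: 0.0
N 2 row [-0.003, -0.004, -0.006, -0.018, -0.032, 0.716] to [0.542 0.214 0.03 ]
```

View pics/p1.png

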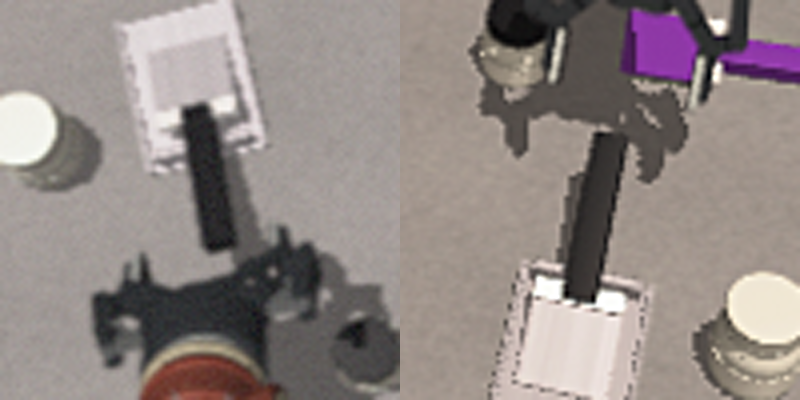

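The gripper is aligned with the handle but looks farther back than the state says (tips ≈ top px (235,210),(271,204)); I'll check by projection.

```bash
python3 - <<'E'
from h import *
c=cur();print(c[:3,3])
for n,ox,oy in(("top",200,145),("scene",335,200)):
  for q in ((0,0,0),(0,.0427,-.013),(0,-.0427,-.013),(0,.05,-.05),(0,-.05,-.05)):
    u=proj(n,(c@[*q,1])[:3])[0];print(n,q,((u-[ox,oy])*4).round())
E
```

```text
[0.51244386 0.20855895 0.06005309]
top (0, 0, 0) [208. 217.]
top (0, 0.0427, -0.013) [147. 241.]
top (0, -0.0427, -0.013) [267. 212.]
top (0, 0.05, -0.05) [134. 270.]
top (0, -0.05, -0.05) [279. 235.]
scene (0, 0, 0) [206. 161.]
scene (0, 0.0427, -0.013) [273. 156.]
scene (0, -0.0427, -0.013) [148. 130.]
scene (0, 0.05, -0.05) [294. 105.]
scene (0, -0.05, -0.05) [147.  76.]
```

```bash
python3 - <<'E'
from h import *
from station import viewer
o=cv2.imread("pics/p1.png")
s=viewer.get_image("scene")["img"][:,:,::-1];t=viewer.get_image("top")["img"][:,:,::-1]
f=lambda a:cv2.resize(a,(400,400),interpolation=cv2.INTER_CUBIC)
p=np.hstack([f(t[145:245,200:300]),f(s[200:300,335:435])])
d=np.abs(p.astype(int)-o).sum(2);print((d[:,:400]>100).sum(),(d[:,400:]>100).sum())
cv2.imwrite("pics/p2.png",p)
E
```

```text
95 1558
```

View pics/p2.png

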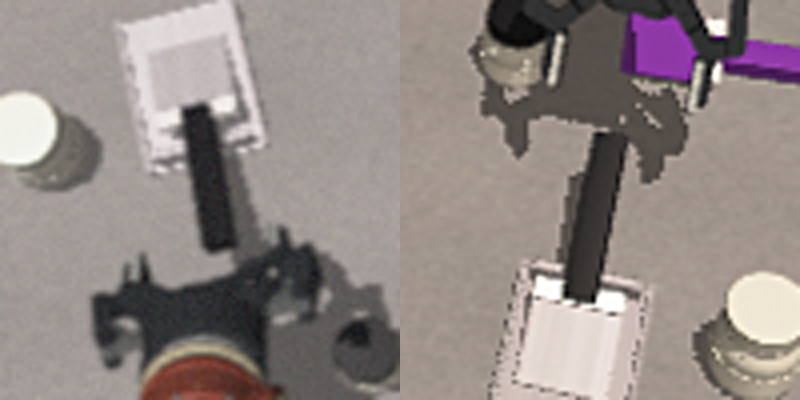

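```bash
python3 - <<'E'
from h import *
c=cur();ci=np.linalg.inv(c)
for t,s in (((235,209.5),(410,225.75)),((270.5,203),(373.75,221.25))):
  r=least_squares(lambda p:np.r_[proj("top",p)[0]-t,proj("scene",p)[0]-s],[.5,.2,.06],x_scale=.01)
  print(r.x.round(4),r.fun.round(1),(ci@[*r.x,1]).round(4))
E
```

```text
[0.475  0.2498 0.1056] [-1.9  0.8 -2.   0.1] [-0.0057  0.0486 -0.051   1.    ]
[0.4937 0.1555 0.0915] [-1.5  0.6 -1.6 -0. ] [ 0.0052 -0.0475 -0.0418  1.    ]
```

```bash
python3 - <<'E'
from h import *
c=M(R.from_rotvec([-.40839,-3.11446,.00288]).as_matrix(),[.1609,.6033,.199])
for n in("scene","top"):
  for q in ((0,0,0),(0,.0427,-.013),(0,-.0427,-.013),(0,.05,-.05),(0,-.05,-.05)):
    print(n,q,proj(n,(c@[*q,1])[:3])[0].round(1))
im=cv2.imread("pics/scene0.png")[90:190,550:640]
cv2.imwrite("pics/g0.png",cv2.resize(im,None,fx=6,fy=6,interpolation=cv2.INTER_CUBIC))
E
```

```text
scene (0, 0, 0) [581.  169.4]
scene (0, 0.0427, -0.013) [599.1 173.9]
scene (0, -0.0427, -0.013) [567.3 158.3]
scene (0, 0.05, -0.05) [608.  165.2]
scene (0, -0.05, -0.05) [569.8 146.9]
top (0, 0, 0) [ 66.8 341.7]
top (0, 0.0427, -0.013) [ 45.5 337.9]
top (0, -0.0427, -0.013) [ 80.6 347.5]
top (0, 0.05, -0.05) [ 30.3 339.9]
top (0, -0.05, -0.05) [ 73.1 351.6]
```

View pics/g0.png

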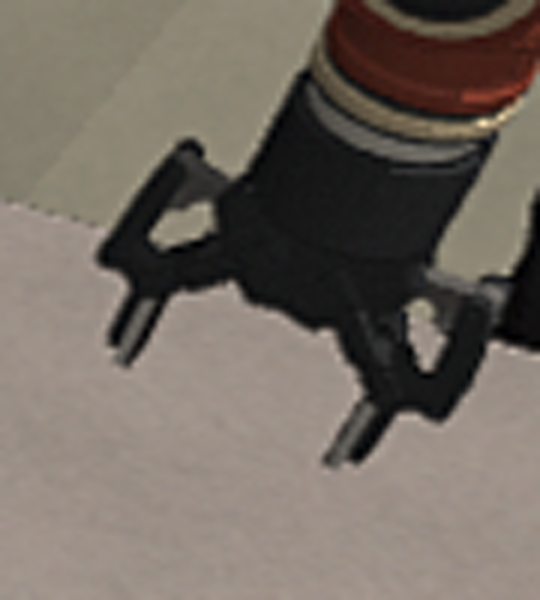

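The pad tips appear about 40–46 mm behind the reported TCP, rather than the 13 mm stated for open fingers. I'll back off, shut the fingers and measure where the shut tips really are along the tool axis.

```bash
python3 -m jog '[[0,0,0,0,0,-0.9,-1],[0,0,0,0,0,-0.9,-1],[0,0,0,0,0,0,-1],[0,0,0,0,0,0,-1],[0,0,0,0,0,0,-1]]'
python3 -m jog '[[0,0,0,0,0,0,-1],[0,0,0,0,0,0,-1],[0,0,0,0,0,0,-1]]'
cat > tip.py <<'E'
from h import *
from station import viewer
c=cur()
z=np.arange(-.09,.031,.004);
for n in("scene","top"):
    im=viewer.get_image(n)["img"];cv2.imwrite(f"pics/shut_{n}.png",im[:,:,::-1])
    u=proj(n,(c@np.c_[0*z,0*z,z,1+0*z].T)[:3].T);g=cv2.remap(im,u[:,:1].astype(np.float32),u[:,1:].astype(np.float32),1).max(2).ravel()
    print(n,[(int(round(a*1000)),int(b)) for a,b in zip(z,g)])
E
python3 tip.py
```

```text
t: 3.68
tool_pos: [0.48, 0.2, 0.1035]
tool_rot: [-0.269, 2.433, 0.097]
contact_force: [0.2, 0.6, -0.4]
opening: 0.0003
grip_force: 0.0
t: 4.05
tool_pos: [0.4802, 0.2, 0.1042]
tool_rot: [-0.268, 2.432, 0.097]
contact_force: [0.3, -0.3, -0.3]
opening: 0.0004
grip_force: 0.0
scene [(-90, 86), (-86, 83), (-82, 73), (-78, 86), (-74, 130), (-70, 66), (-66, 113), (-62, 83), (-58, 90), (-54, 125), (-50, 94), (-46, 95), (-42, 105), (-38, 113), (-34, 62), (-30, 67), (-26, 89), (-22, 88), (-18, 88), (-14, 134), (-10, 134), (-6, 99), (-2, 84), (2, 83), (6, 84), (10, 83), (14, 88), (18, 136), (22, 167), (26, 162), (30, 164)]
top [(-90, 55), (-86, 43), (-82, 42), (-78, 45), (-74, 46), (-70, 43), (-66, 40), (-62, 42), (-58, 47), (-54, 63), (-50, 94), (-46, 125), (-42, 132), (-38, 136), (-34, 135), (-30, 133), (-26, 135), (-22, 137), (-18, 145), (-14, 155), (-10, 162), (-6, 158), (-2, 134), (2, 100), (6, 63), (10, 41), (14, 36), (18, 39), (22, 37), (26, 45), (30, 47)]
```

```bash
python3 - <<'E'
from h import *
c=cur();o=[]
for n,k in(("top",5),("scene",5)):
    im=cv2.imread(f"pics/shut_{n}.png");u0=proj(n,c[:3,3])[0];x,y=(u0-40).astype(int)
    f=cv2.resize(im[y:y+80,x:x+80],None,fx=k,fy=k,interpolation=cv2.INTER_CUBIC)
    for z in(0,-.019,-.073):
        p=((proj(n,(c@[0,0,z,1])[:3])[0]-[x,y]+.5)*k).astype(int);cv2.circle(f,p.tolist(),3,(0,0,255),1)
    o.append(f)
cv2.imwrite("pics/v9.png",np.hstack(o))
E
```

```text
(no output)
```

View pics/v9.png

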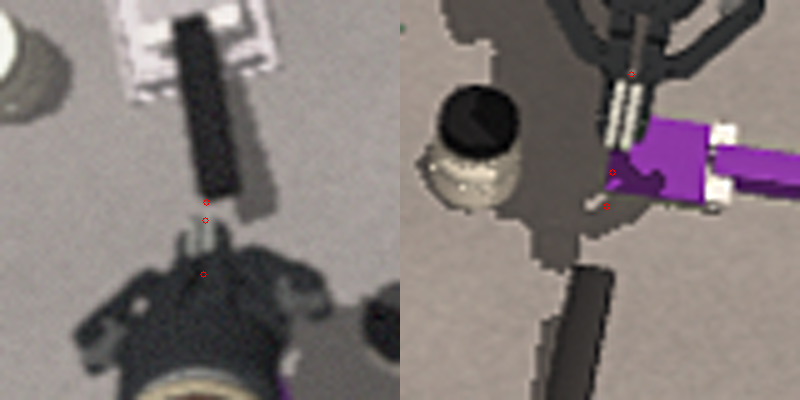

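```bash
python3 - <<'E'
from h import *
c=cur()
ut=proj("top",c[:3,3])[0];us=proj("scene",c[:3,3])[0]
x,y=(ut-40).astype(int);t=np.array([x+203/5-.5,y+218/5-.5])
x,y=(us-40).astype(int);s=np.array([x+221/5-.5,y+147/5-.5])
r=least_squares(lambda p:np.r_[proj("top",p)[0]-t,proj("scene",p)[0]-s],[.5,.2,.06],x_scale=.01)
print("tip world",r.x,r.fun.round(1),"minus tcp",r.x-c[:3,3],"tool",(np.linalg.inv(c)@[*r.x,1])[:3])
for n,uv,X in (("top",(335,380),(0,0,.1)),("scene",(388,130),(0,0,0))):print(n,proj(n,X))
for n in C:
  Rm=cv2.Rodrigues(np.array(C[n][3]))[0];print(n,-Rm.T@np.array(C[n][4]))
E
```

```text
tip world [0.46615407 0.19693526 0.13733252] [-0.7  0.3 -0.8  0. ] minus tcp [-0.01416508 -0.00305992  0.03290991] tool [-1.00360747e-02  9.74610987e-05 -3.45303095e-02]
top [[329.65105771 398.6757251 ]]
scene [[386.7202363  123.71877695]]
scene [1.29117314 0.42940956 1.15051762]
top [ 0.30984974 -0.0030354   1.13890635]
```

```bash
python3 - <<'E'
from h import *
def tri(t,s,l):
  r=least_squares(lambda p:np.r_[proj("top",p)[0]-t,proj("scene",p)[0]-s],[.5,.2,.06],x_scale=.01);print(l,r.x.round(4),r.fun.round(1))
tri((205,177),(427.5,276),"jar top 70")
tri((315+433/6-.4,130+320/6-.4),(190+383/5-.4,150+97/5-.4),"wide handle end 183")
tri((315+660/6-.4,130+335/6-.4),(190+243/5-.4,150+37/5-.4),"narrow end 183")
c=M(R.from_rotvec([-.40839,-3.11446,.00288]).as_matrix(),[.1609,.6033,.199])
# start tips vs. scene only: best offset along tool z with 85 mm opening
for z in(-.013,-.03,-.04,-.05):print(z,[proj("scene",(c@[0,y,z,1])[:3])[0].round(1).tolist() for y in(.045,-.045)],"obs 605.8,167 570.8,150.3")
E
```

```text
jar top 70 [0.5763 0.3434 0.0702] [-1.   0.4 -1.   0.1]
wide handle end 183 [ 0.5256 -0.1543  0.1786] [-0.1  0.  -0.1 -0. ]
narrow end 183 [ 0.5184 -0.2509  0.1749] [ 0.3 -0.1  0.3  0.1]
-0.013 [[599.9, 174.3], [566.5, 157.9]] obs 605.8,167 570.8,150.3
-0.03 [[602.7, 169.7], [568.8, 153.3]] obs 605.8,167 570.8,150.3
-0.04 [[604.4, 167.0], [570.2, 150.6]] obs 605.8,167 570.8,150.3
-0.05 [[606.0, 164.2], [571.7, 147.8]] obs 605.8,167 570.8,150.3
```

Cameras check out: jar top came out at 70.2 mm against 70, and the rack tools were close to the expected 183 mm. So the visible pads sit about 31 mm behind the reported TCP. I'll use that offset and watch the contact force.

```bash
python3 - <<'E'
from h import *
rows(cur(),toolT(12.8,18,(.545,.2144,.040),gx=-.016,hold=.05))
E
python3 -m jog '[[0,0,0,0,0,0,1],[0,0,0,0,0,0,1],[0,0,0,0,0,0,1],[0,0,0,0,0,0,1],[0,0,0,0,0,0,1]]'
python3 -m jog '[[0,0,0,0,0,0.9,1],[0,0,0,0,0,0.9,1],[0,0,0,0,0,0.9,1],[0,0,0,0,0,0,1]]'
python3 - <<'E'
from h import *
from station import viewer
rows(cur(),toolT(12.8,18,(.545,.2144,.040),gx=-.016,hold=.05))
E
```

```text
N 5 row [-0.006, -0.001, -0.006, -0.006, -0.001, 0.856] to [0.562 0.218 0.007]
t: 4.78
tool_pos: [0.4803, 0.2, 0.1045]
tool_rot: [-0.268, 2.431, 0.097]
contact_force: [0.8, 0.5, -0.2]
opening: 0.0855
grip_force: 0.0
t: 5.28
tool_pos: [0.5301, 0.211, 0.0398]
tool_rot: [-0.269, 2.437, 0.096]
contact_force: [-0.1, 0.1, 0.3]
opening: 0.0856
grip_force: 0.0
N 2 row [-0.016, -0.031, -0.016, -0.059, 0.003, 0.768] to [0.562 0.218 0.007]
```

```bash
python3 -m jog '[[0,0,0,-0.05,0,0.5,1],[0,0,0,-0.05,0,0,1]]' | grep -E "pos|force"
python3 -m jog '[[0,0,0,0,0,0.4,1],[0,0,0,0,0,0,1]]' | grep -E "pos|force"
python3 -m jog '[[0,0,0,0,0,0.3,1],[0,0,0,0,0,0,1]]' | grep -E "pos|force"
python3 - <<'E'
from h import *
from station import viewer
c=cur();rows(c,toolT(12.8,18,(.545,.2144,.040),gx=-.016,hold=.05))
s=viewer.get_image("scene")["img"][:,:,::-1];t=viewer.get_image("top")["img"][:,:,::-1]
cv2.imwrite("pics/g_s.png",s);cv2.imwrite("pics/g_t.png",t)
o=[]
for n,im in(("top",t),("scene",s)):
    u=proj(n,c[:3,3])[0];x,y=(u-40).astype(int);f=cv2.resize(im[y:y+80,x:x+80],None,fx=5,fy=5,interpolation=cv2.INTER_CUBIC)
    # ascii brightness map for a viewless look
    a=cv2.resize(im[y:y+80,x:x+80],(40,40),interpolation=cv2.INTER_AREA).max(2)
    print(n);print("\n".join("".join(" .:-=+*#%@"[min(9,int(v)//22)] for v in r) for r in a))
E
```

```text
tool_pos: [0.5425, 0.214, 0.0331]
contact_force: [-1.1, -0.0, -0.5]
grip_force: 0.0
tool_pos: [0.5501, 0.2157, 0.0244]
contact_force: [-0.0, 0.5, -0.5]
grip_force: 0.0
tool_pos: [0.5558, 0.2169, 0.0167]
contact_force: [0.2, 0.5, 0.7]
grip_force: 0.0
N 1 row [-0.028, -0.007, -0.031, 0.067, 0.0, 0.381] to [0.562 0.218 0.007]
top
###############%@@@@@@@#*###############
###########%@@@@@@@@@@@%*###############
########%@@@@@@@@@@@@@@@################
#########%@@@@@@@@@@@@@@*###############
#########%@@@@@@@@@%@%@@################
#########%@@@@@@@%%%@%%@%###############
#########%@@@@%%@@%%%@%@@*##############
##########%@@@@%@@%%%@%@@*##############
#########%%@@@@%%@%%%@%%@#*#############
##########%@@@@%@%%%@@%*@%##############
##########%@@@@%%@%%%@%*@@*#############
##########%@@@@%%@%#@@@%#@*#############
#*########%@@@@@#=::#@@%+@##############
@+**######%@@@@@#...=#**+@%*############
@+==+######%@@@@#::.:=+*%@@*############
@++==+#####%@@@#=::..=#@@@@#############
@=++==+####%%@@@#:...-##*+@#############
*=+===+####%%@@@@=.:.:+*%#%*############
=+====+####%%@%#*-...:=+#########
[... 1814 characters left out ...]
###
###########*@=%*+-::::#%%###############
############%%@@@+::::+*%@@%%#########%@
###########*%%@@@=:::-@%#=+%@#########@@
###########%#*@@@%*--*@@@%*#%#########@@
##########*%#%@@@@@@@@@@@@@#%########*@@
###########@#@@@@@@@@@@%@@@%########*-@@
##########*@%@@@@@@@@@@@@@@#######*===*@
###########@*@@@@@@@@@@@@@@%#####*===+=#
#########*@@%@@@@@@@@@@@@@%%#####*-=++++
#########*%@@@@@@@@@@@@@@@%%#####*-=*+*+
##########@%@@@@@@@@@@@@@@########==#*%%
##########@%@@@@@@@@@@@@@@########+=+*+#
########*%@%@@@@@@@@@@@@@@%########-+*#*
#########@@%@@@@@@@@@@@@@@%########+=**#
#########%@@%%%%@@@@@@@@@%%#########*=*#
########*@@@@@@@@%@%@@@@@#%##########*++
########%@@@@@@@@@@@@@%@@%##############
```

No contact with the reported TCP at 17 mm, and the pads straddle the handle's rear half, so the vision offset holds. I'll finish the approach and grip.

```bash
python3 -m jog '[[0,0,0,0.03,0,0.4,1],[0,0,0,0,0,0,1]]' | grep -E "pos|force"
python3 -m jog '[[0,0,0,0,0,0,-1],[0,0,0,0,0,0,-1],[0,0,0,0,0,0,-1],[0,0,0,0,0,0,-1],[0,0,0,0,0,0,-1]]' 60
python3 -m jog '[[0,0,0,0,0,0,-1],[0,0,0,0,0,0,-1]]'
python3 - <<'E'
from h import *
c=cur();print(c.round(4).tolist())
up=c.copy();up[2,3]+=.05;rows(c,up)
E
```

```text
tool_pos: [0.5624, 0.2183, 0.0064]
contact_force: [0.2, 0.6, -0.9]
grip_force: 0.0
t: 7.0
tool_pos: [0.5629, 0.2185, 0.0073]
tool_rot: [-0.268, 2.431, 0.098]
contact_force: [-1.7, -0.7, 1.4]
opening: 0.0231
grip_force: 60.7
t: 7.25
tool_pos: [0.563, 0.2185, 0.0073]
tool_rot: [-0.268, 2.431, 0.098]
contact_force: [-1.1, -0.1, 1.7]
opening: 0.0228
grip_force: 60.7
[[-0.7475, -0.218, 0.6275, 0.563], [-0.167, 0.976, 0.1401, 0.2185], [-0.6429, -0.0001, -0.7659, 0.0073], [0.0, 0.0, 0.0, 1.0]]
N 2 row [0.0, 0.0, 0.0, -0.536, -0.0, -0.638] to [0.563 0.218 0.057]
```

Grip is solid (23 mm opening at 60 N). I'll lift and refine the rack yaw and slot line at sub-pixel from the saved top image.

```bash
python3 -m jog '[[0,0,0,-0.54,0,-0.64,-1],[0,0,0,-0.54,0,-0.64,-1],[0,0,0,-0.54,0,-0.64,-1],[0,0,0,-0.54,0,-0.64,-1],[0,0,0,-0.54,0,-0.64,-1]]' | grep -E "pos|force|open"
python3 -m jog '[[0,0,0,-0.54,0,-0.64,-1],[0,0,0,-0.54,0,-0.64,-1],[0,0,0,0,0,0,-1]]' | grep -E "pos|force|open"
python3 - <<'E'
from h import *
g=cv2.cvtColor(cv2.imread("pics/top0.png"),cv2.COLOR_BGR2GRAY).astype(float)
def edge(cols,y0,y1,sign,mode="grad"):
    P=[]
    for c in cols:
        a,b=y0(c),y1(c);r=np.arange(a,b)
        if mode=="grad":
            w=np.clip(sign*(g[r+1,c]-g[r,c]),0,None)**2;P.append((c,(w*(r+.5)).sum()/w.sum()))
        else:
            v=g[r,c];w=np.clip(np.median(v)-v-5,0,None);P.append((c,(w*r).sum()/max(w.sum(),1e-9)))
    P=np.array(P);k=np.polyfit(P[:,0],P[:,1],1)
    e=P[:,1]-np.polyval(k,P[:,0]);m=abs(e)<1;k=np.polyfit(P[m,0],P[m,1],1);return k,(P[m,1]-np.polyval(k,P[m,0])).std(),m.sum()
def rep(l,k,x0,x1,z):
    A,B=ray("top",(x0,np.polyval(k,x0)),z),ray("top",(x1,np.polyval(k,x1)),z);print(l,A.round(4),B.round(4),"yaw",np.degrees(np.arctan2((B-A)[0],-(B-A)[1])).round(2))
L=lambda p,q,d:(lambda c:int(round(p[1]+(q[1]-p[1])*(c-p[0])/(q[0]-p[0])+d)))
p,q=(332.8,144.2),(435,156.3);k,s,n=edge(range(336,433),L(p,q,-4),L(p,q,4),1);print(s,n);rep("far",k,332.8,435,.006)
p,q=(326.3,188),(431.7,202);k,s,n=edge([c for c in range(329,430) if not(383<c<397 or 418<c<429)],L(p,q,-4),L(p,q,4),-1);print(s,n);rep("near",k,326.3,431.7,.006)
p,q=(337.5,159.2),(359.7,161.3);k,s,n=edge(range(340,358),L(p,q,-3),L(p,q,4),1,"dark");print(s,n);rep("slot",k,337.2,359.3,.0724)
print(g[153:174,348].astype(int),np.polyval(k,348))
for r in (160,):print("slot row ends", [int(g[int(round(np.polyval(k,c))),c]) for c in range(330,368)])
c=cur();print(c.round(4).tolist())
E
```

```text
tool_pos: [0.5621, 0.2183, 0.1319]
contact_force: [-0.2, -0.3, -1.6]
opening: 0.0239
grip_force: 60.3
tool_pos: [0.5642, 0.2189, 0.1852]
contact_force: [-0.9, -0.2, -0.6]
opening: 0.0229
grip_force: 60.4
0.12501945851274712 97
far [ 0.6918 -0.0239  0.006 ] [ 0.6437 -0.3307  0.006 ] yaw -8.91
0.18666399916659376 78
near [ 0.5531 -0.0016  0.006 ] [ 0.5049 -0.3112  0.006 ] yaw -8.84
0.08980250799744009 18
slot [ 0.6236 -0.0342  0.0724] [ 0.6141 -0.0966  0.0724] yaw -8.66
[158 205 212 210 213 206 139 122 180 214 214 214 218 212 132  90 100 123
 167 231 237] 159.77446524973644
slot row ends [158, 237, 242, 239, 228, 214, 188, 157, 154, 139, 123, 121, 118, 125, 134, 135, 143, 127, 122, 126, 124, 132, 136, 137, 150, 142, 121, 121, 129, 157, 194, 197, 173, 142, 154, 212, 241, 224]
[[-0.7456, -0.2181, 0.6296, 0.5642], [-0.1666, 0.9759, 0.1407, 0.2189], [-0.6452, 0.0001, -0.764, 0.1852], [0.0, 0.0, 0.0, 1.0]]
```

```bash
cat > ins.py <<'E'
from h import *
Tg=M(np.array([[-0.7475,-0.218,0.6275],[-0.167,0.976,0.1401],[-0.6429,-0.0001,-0.7659]]),[.563,.2185,.0073])
xo=(np.linalg.inv(Tg)@[.545,.2144,.041,1])[:3];xo[1]=0
X=M(G.T,xo)                       # scraper in tool
YAW=-8.85;MOUTH=np.array([.6187,-.0654,.0724]);SR=sR(YAW,58)
def target(depth,lat=0,y=0):      # edge at depth along slot (neg = before mouth), lat along blade normal (+ = forward/up)
    e=MOUTH+SR@[depth,y,lat];return M(SR,e-SR[:,0]*.12)@np.linalg.inv(X)
def edge(c):
    s=c@X;e=s[:3,3]+.12*s[:3,0];return SR.T@(e-MOUTH)*1e3   # depth, y, lat in mm
E
python3 - <<'E'
from ins import *
print(X.round(4).tolist());c=cur();B=target(-.1);n=rows(c,B)
for k in (.25,.5,.75,1):
    t=c@expm(k*logm(np.linalg.inv(c)@B).real);s=t@X;print(t[:3,3].round(3),"edge",(s[:3,3]+.12*s[:3,0]).round(3))
E
```

```text
[[-0.5299, 0.0, -0.848, -0.0075], [0.0, 1.0, 0.0, 0.0], [0.848, 0.0, -0.5299, -0.0377], [0.0, 0.0, 0.0, 1.0]]
N 10 row [0.15, 0.794, 0.411, 0.205, -0.87, -0.237] to [ 0.496 -0.046  0.221]
[0.554 0.15  0.189] edge [0.647 0.163 0.17 ]
[0.539 0.083 0.196] edge [0.628 0.087 0.161]
[0.519 0.017 0.207] edge [0.6   0.014 0.156]
[ 0.496 -0.046  0.221] edge [ 0.566 -0.057  0.157]
```

```bash
python3 -m jog '[[0.15,0.79,0.41,0.2,-0.87,-0.24,-1],[0.15,0.79,0.41,0.2,-0.87,-0.24,-1],[0.15,0.79,0.41,0.2,-0.87,-0.24,-1],[0.15,0.79,0.41,0.2,-0.87,-0.24,-1],[0.15,0.79,0.41,0.2,-0.87,-0.24,-1]]' | grep -E "pos|force|open"
python3 -m jog '[[0.15,0.79,0.41,0.2,-0.87,-0.24,-1],[0.15,0.79,0.41,0.2,-0.87,-0.24,-1],[0.15,0.79,0.41,0.2,-0.87,-0.24,-1],[0.15,0.79,0.41,0.2,-0.87,-0.24,-1],[0.15,0.79,0.41,0.2,-0.87,-0.24,-1]]' | grep -E "pos|force|open"
python3 -m jog '[[0,0,0,0,0,0,-1],[0,0,0,0,0,0,-1]]' | grep -E "pos|force|open"
python3 - <<'E'
from ins import *
c=cur();print(edge(c),c[:3,:3].round(3).tolist());rows(c,target(-.03))
E
```

```text
tool_pos: [0.5371, 0.0819, 0.1924]
contact_force: [-0.1, -0.1, -1.4]
opening: 0.0234
grip_force: 60.3
tool_pos: [0.4952, -0.0472, 0.2184]
contact_force: [0.8, 0.3, -1.9]
opening: 0.0232
grip_force: 60.3
tool_pos: [0.4958, -0.0459, 0.2189]
contact_force: [-0.2, -0.9, -2.0]
opening: 0.0233
grip_force: 60.3
[-98.12857143   0.43199853  -1.6875698 ] [[-0.988, 0.153, -0.002], [0.153, 0.988, 0.0], [0.002, 0.0, -1.0]]
N 3 row [0.001, -0.006, 0.005, -0.417, -0.004, 0.633] to [ 0.533 -0.052  0.162]
```

```bash
python3 -m jog '[[0,0,0,-0.42,0,0.63,-1],[0,0,0,-0.42,0,0.63,-1],[0,0,0,0,0,0,-1],[0,0,0,0,0,0,-1]]' | grep -E "pos|force|open"
python3 - <<'E'
from ins import *
from station import viewer
c=cur();print(edge(c));s=c@X;e=(s@[.12,0,0,1])[:3];o=[]
for n in("top","scene"):
    im=viewer.get_image(n)["img"][:,:,::-1];cv2.imwrite(f"pics/i_{n}.png",im)
    x,y=(proj(n,e)[0]-[25,42 if n=="scene" else 25]).astype(int);print(n,x,y)
    f=cv2.resize(im[y:y+60,x:x+50],None,fx=8,fy=8,interpolation=cv2.INTER_CUBIC).copy()
    if n=="top":f=cv2.resize(im[y:y+60,x:x+50],None,fx=8,fy=8,interpolation=cv2.INTER_CUBIC).copy()
    for q in((.12,.03,0),(.12,-.03,0),(-.06,.012,-.009),(-.06,-.012,-.009),(.062,.03,0),(.062,-.03,0)):
        p=((proj(n,(s@[*q,1])[:3])[0]-[x,y]+.5)*8).astype(int);cv2.circle(f,p.tolist(),2,(0,0,255),-1)
    for q in((0,.033,0),(0,-.033,0)):
        p=((proj(n,MOUTH+SR@q)[0]-[x,y]+.5)*8).astype(int);cv2.circle(f,p.tolist(),2,(0,255,0),-1)
    o.append(f)
cv2.imwrite("pics/v10.png",np.hstack(o))
E
```

```text
tool_pos: [0.521, -0.0498, 0.1831]
contact_force: [-0.2, -0.5, -2.0]
opening: 0.0232
grip_force: 60.3
[-54.28483008   0.43908397   1.15452963]
top 322 139
scene 259 169
```

View pics/v10.png

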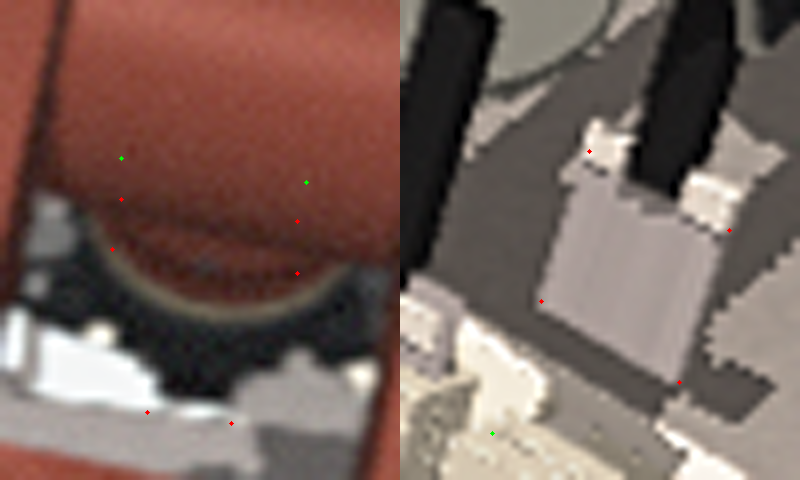

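The scene view shows the blade edge corners at crop (540,303) and (680,383), right on the predicted red dots, so the in-hand model is good across the view. The direction normal to the blade is the one still to be felt.

```bash
cat > e.py <<'E'
from ins import *
from station import status
o=status.get_obs();f=SR.T@o["contact_force"];print("t",o["t"].round(2),"depth,y,lat mm",edge(cur()).round(1),"F depth,y,lat",f.round(1),"tq",o["wrist_torque"].round(2),"open",round(o["opening"],4))
E
python3 -m jog '[[0,0,0,-0.41,0,0.69,-1],[0,0,0,-0.41,0,0.69,-1],[0,0,0,0,0,0,-1],[0,0,0,0,0,0,-1]]' >/dev/null; python3 e.py
python3 -m jog '[[0,0,0,-0.07,0,0.11,-1],[0,0,0,0,0,0,-1]]' >/dev/null; python3 e.py
python3 -m jog '[[0,0,0,-0.05,0,0.09,-1],[0,0,0,0,0,0,-1]]' >/dev/null; python3 e.py
```

```text
Traceback (most recent call last):
  File "e.py", line 3, in <module>
    o=status.get_obs();f=SR.T@o["contact_force"];print("t",o["t"].round(2),"depth,y,lat mm",edge(cur()).round(1),"F depth,y,lat",f.round(1),"tq",o["wrist_torque"].round(2),"open",round(o["opening"],4))
                                                           ^^^^^^^^^^^^
AttributeError: 'float' object has no attribute 'round'
Traceback (most recent call last):
  File "e.py", line 3, in <module>
    o=status.get_obs();f=SR.T@o["contact_force"];print("t",o["t"].round(2),"depth,y,lat mm",edge(cur()).round(1),"F depth,y,lat",f.round(1),"tq",o["wrist_torque"].round(2),"open",round(o["opening"],4))
                                                           ^^^^^^^^^^^^
AttributeError: 'float' object has no attribute 'round'
Traceback (most recent call last):
  File "e.py", line 3, in <module>
    o=status.get_obs();f=SR.T@o["contact_force"];print("t",o["t"].round(2),"depth,y,lat mm",edge(cur()).round(1),"F depth,y,lat",f.round(1),"tq",o["wrist_torque"].round(2),"open",round(o["opening"],4))
                                                           ^^^^^^^^^^^^
AttributeError: 'float' object has no attribute 'round'
```

```bash
sed -i 's/o\["t"\].round(2)/round(o["t"],2)/' e.py; python3 e.py; python3 -m jog '[[0,0,0,0,0,0,-1]]' >/dev/null; python3 e.py
```

```text
t 11.35 depth,y,lat mm [-2.5 -0.2  2.1] F depth,y,lat [-19.7   0.2  -1.3] tq [ 0.34  1.94 -0.1 ] open 0.023
t 11.47 depth,y,lat mm [-2.5 -0.2  2. ] F depth,y,lat [-20.3   0.8  -0.5] tq [ 0.28  1.92 -0.02] open 0.0229
```

```bash
python3 -m jog '[[0,0,0,0.045,0,-0.07,-1],[0,0,0,0,0,0,-1]]' 100 >/dev/null; python3 e.py
python3 -m jog '[[0,0,0,0.028,0,0.018,-1],[0,0,0,0,0,0,-1]]' >/dev/null; python3 e.py
python3 -m jog '[[0,0,0,0.028,0,0.018,-1],[0,0,0,0,0,0,-1]]' >/dev/null; python3 e.py
python3 -m jog '[[0,0,0,0.028,0,0.018,-1],[0,0,0,0,0,0,-1]]' >/dev/null; python3 e.py
```

```text
t 11.72 depth,y,lat mm [-2.7 -0.2  1.6] F depth,y,lat [-8.3  0.3  0.3] tq [ 0.08  0.62 -0.07] open 0.0228
t 11.97 depth,y,lat mm [-2.7 -0.2  1.4] F depth,y,lat [-8.2  0.   0.9] tq [ 0.05  0.43 -0.05] open 0.0225
t 12.22 depth,y,lat mm [-2.7 -0.2  1.2] F depth,y,lat [-8.8  0.8  1.7] tq [ 0.02  0.16 -0.07] open 0.0227
t 12.47 depth,y,lat mm [-2.7 -0.2  1. ] F depth,y,lat [-7.4  0.1  2.3] tq [-0.03 -0.12  0.04] open 0.0228
```

```bash
python3 -m jog '[[0,0,0,0.04,0,0.005,-1],[0,0,0,0.028,0,0.018,-1],[0,0,0,0,0,0,-1]]' >/dev/null; python3 e.py
python3 -m jog '[[0,0,0,0.042,0,0.027,-1],[0,0,0,0,0,0,-1]]' >/dev/null; python3 e.py
python3 -m jog '[[0,0,0,0.042,0,0.027,-1],[0,0,0,0,0,0,-1]]' >/dev/null; python3 e.py
python3 -m jog '[[0,0,0,0.042,0,0.027,-1],[0,0,0,0,0,0,-1]]' >/dev/null; python3 e.py
```

```text
t 12.85 depth,y,lat mm [-1.4 -0.3 -4.2] F depth,y,lat [ 0.7 -0.3  3. ] tq [-0.01 -0.69 -0.  ] open 0.0229
t 13.1 depth,y,lat mm [-1.4 -0.3 -4.9] F depth,y,lat [3.1 0.4 3.3] tq [-0.16 -1.47 -0.06] open 0.023
t 13.35 depth,y,lat mm [-1.5 -0.2 -5.2] F depth,y,lat [3.9 0.6 6.8] tq [-0.15 -1.8  -0.09] open 0.0231
t 13.6 depth,y,lat mm [-1.5 -0.3 -5.5] F depth,y,lat [4.3 0.8 6.4] tq [-0.23 -2.2  -0.1 ] open 0.0225
```

The edge slipped from lat +1 to −4.2 mm, dropped about 1.3 mm and now meets a wall: it's in the slot lip. I'll ease off sideways and push down the slant.

```bash
python3 -m jog '[[0,0,0,-0.085,0,-0.053,-1],[0,0,0,0,0,0,-1]]' >/dev/null; python3 e.py
python3 -m jog '[[0,0,0,-0.053,0,0.085,-1],[0,0,0,0,0,0,-1]]' >/dev/null; python3 e.py
python3 -m jog '[[0,0,0,-0.053,0,0.085,-1],[0,0,0,0,0,0,-1]]' >/dev/null; python3 e.py
```

```text
t 13.85 depth,y,lat mm [-1.6 -0.3 -5. ] F depth,y,lat [2.8 0.6 4.1] tq [-0.19 -1.47 -0.06] open 0.0226
t 14.1 depth,y,lat mm [ 1.2 -0.3 -5. ] F depth,y,lat [-0.3 -0.4  6.8] tq [-0.2  -1.54 -0.12] open 0.0227
t 14.35 depth,y,lat mm [ 4.3 -0.4 -5.1] F depth,y,lat [-0.8  0.1  6.4] tq [-0.23 -1.69 -0.21] open 0.0231
```

```bash
python3 -m jog '[[0,0,0,-0.06,0,-0.035,-1],[0,0,0,0,0,0,-1]]' >/dev/null; python3 e.py
python3 -m jog '[[0,0,0,-0.088,0,0.14,-1],[0,0,0,0,0,0,-1]]' >/dev/null; python3 e.py
python3 -m jog '[[0,0,0,-0.088,0,0.14,-1],[0,0,0,0,0,0,-1]]' >/dev/null; python3 e.py
```

```text
t 14.6 depth,y,lat mm [ 4.5 -0.3 -4.8] F depth,y,lat [-2.3 -0.3  5.3] tq [-0.25 -1.21 -0.12] open 0.0228
t 14.85 depth,y,lat mm [10.1 -0.2 -4.7] F depth,y,lat [2.4 0.  4.2] tq [-0.2  -1.47 -0.16] open 0.0228
t 15.1 depth,y,lat mm [15.  -0.2 -4.6] F depth,y,lat [3.3 0.1 4.4] tq [-0.18 -1.46 -0.18] open 0.0228
```

```bash
python3 -m jog '[[0,0,0,-0.13,0,0.115,-1],[0,0,0,0,0,0,-1]]' >/dev/null; python3 e.py
python3 -m jog '[[0,0,0,-0.106,0,0.17,-1],[0,0,0,0,0,0,-1]]' >/dev/null; python3 e.py
python3 -m jog '[[0,0,0,-0.106,0,0.17,-1],[0,0,0,0,0,0,-1]]' >/dev/null; python3 e.py
python3 -m jog '[[0,0,0,-0.106,0,0.17,-1],[0,0,0,0,0,0,-1]]' >/dev/null; python3 e.py
```

```text
t 15.35 depth,y,lat mm [20.1 -0.1 -4.2] F depth,y,lat [ 4.2 -1.   2. ] tq [-0.16 -1.   -0.1 ] open 0.0231
t 15.6 depth,y,lat mm [26.1 -0.1 -4. ] F depth,y,lat [2.8 0.7 1.9] tq [-0.07 -0.78 -0.1 ] open 0.0229
t 15.85 depth,y,lat mm [32.  -0.2 -3.8] F depth,y,lat [2.1 0.  1.4] tq [-0.05 -0.57 -0.09] open 0.0226
t 16.1 depth,y,lat mm [37.9 -0.2 -3.7] F depth,y,lat [1.5 0.  0.8] tq [-0.06 -0.33 -0.08] open 0.0228
```

```bash
python3 -m jog '[[0,0,0,-0.088,0,0.14,-1],[0,0,0,0,0,0,-1]]' >/dev/null; python3 e.py
python3 -m jog '[[0,0,0,-0.053,0,0.085,-1],[0,0,0,0,0,0,-1]]' >/dev/null; python3 e.py
python3 -m jog '[[0,0,0,-0.053,0,0.085,-1],[0,0,0,0,0,0,-1]]' >/dev/null; python3 e.py
python3 -m jog '[[0,0,0,-0.035,0,0.057,-1],[0,0,0,0,0,0,-1]]' >/dev/null; python3 e.py
```

```text
t 16.35 depth,y,lat mm [42.7 -0.2 -3.6] F depth,y,lat [ 1.8  0.4 -0.3] tq [-0.   -0.14  0.  ] open 0.0227
t 16.6 depth,y,lat mm [45.5 -0.2 -3.4] F depth,y,lat [ 2.1 -0.2 -0.8] tq [0.05 0.01 0.01] open 0.0227
t 16.85 depth,y,lat mm [47.3 -0.1 -2.9] F depth,y,lat [-7.   0.1 -1.8] tq [ 0.18  0.77 -0.03] open 0.0228
t 17.1 depth,y,lat mm [47.4 -0.1 -2.6] F depth,y,lat [-18.7   0.6  -1.4] tq [ 0.31  2.02 -0.08] open 0.0226
```

Bottomed out: 50.1 mm travel past the mouth face, with force rising sharply. I'll relieve the pressing force while still holding, then release.

```bash
python3 -m jog '[[0,0,0,0.035,0,-0.057,-1],[0,0,0,0.01,0,-0.016,-1],[0,0,0,0,0,0,-1]]' >/dev/null; python3 e.py
python3 -m jog '[[0,0,0,0,0,0,0],[0,0,0,0,0,0,0.6],[0,0,0,0,0,0,1],[0,0,0,0,0,0,1],[0,0,0,0,0,0,1]]' >/dev/null; python3 e.py
python3 -m jog '[[0,0,0,0,0,-0.2,1],[0,0,0,0,0,-0.4,1],[0,0,0,0,0,-0.6,1],[0,0,0,0,0,-0.9,1],[0,0,0,0,0,-0.9,1]]' >/dev/null; python3 e.py
```

```text
t 17.48 depth,y,lat mm [47.3 -0.1 -2.8] F depth,y,lat [-7.6  0.5 -1.4] tq [ 0.14  0.81 -0.04] open 0.0228
t 18.1 depth,y,lat mm [47.8 -0.2 -2.8] F depth,y,lat [-0.4 -0.3  0.1] tq [-0.05 -0.04  0.03] open 0.0855
t 18.73 depth,y,lat mm [-30.5  -0.2  46.6] F depth,y,lat [ 0.1 -0.2  1.2] tq [ 0.02  0.01 -0.07] open 0.0856
```

```bash
python3 -m jog '[[0,0,0,0,0,-0.9,1],[0,0,0,0,0,-0.9,1],[0,0,0,0,0,-0.9,1],[0,0,0,0,0.9,0,1],[0,0,0,0,0.9,0,1]]' >/dev/null
python3 -m jog '[[0,0,0,0,0.9,0,1],[0,0,0,0,0.9,0,1],[0,0,0,0,0.9,0,1],[0,0,0,0,0.9,0,1],[0,0,0,0,0.9,0,1]]' 
python3 -m jog '[[0,0,0,0,0.9,0,1],[0,0,0,0,0.9,0,1],[0,0,0,0,0,0,1],[0,0,0,0,0,0,1]]' >/dev/null; python3 e.py
python3 - <<'E'
from ins import *
from station import viewer
e=MOUTH+SR@[.0474,0,-.0028]
for n in("scene",):
    im=viewer.get_image(n)["img"];b=cv2.imread(f"pics/{n}0.png")[:,:,::-1]
    cv2.imwrite(f"pics/end_{n}.png",im[:,:,::-1])
    a=cv2.resize(im[150:270,190:330],(140,60),interpolation=cv2.INTER_AREA).max(2)
    print("\n".join("".join(" .:-=+*#%@"[min(9,int(v)//22)] for v in r) for r in a))
    for q in(-.06,.06):
        p=e+SR@[q-.12,0,0];u=proj(n,p)[0];print(p.round(3),u.round(1),"ascii col,row",(u[0]-190).round(),((u[1]-150)/2).round())
    D=np.abs(im.astype(int)-b).sum(2)>120
    # did rack tools and bench items stay? changed pixels by region
    for l,(x0,y0,x1,y1) in dict(two_tools=(222,150,272,215),board=(308,170,352,205),reel=(272,150,290,175),jar_b=(352,195,376,222),purple1=(390,200,455,225),purple2=(468,238,508,298),jar_a=(412,266,440,300),rest=(360,265,400,310),bottle=(180,128,205,172)).items():print(l,D[y0:y1,x0:x1].mean().round(3))
E
```

```text
t: 19.98
tool_pos: [0.6002, 0.1296, 0.2672]
tool_rot: [0.241, 3.13, -0.001]
contact_force: [-0.1, -0.3, -0.3]
opening: 0.0856
grip_force: 0.0
t 20.48 depth,y,lat mm [-98.  242.5  88.2] F depth,y,lat [-0.1 -0.6 -0.4] tq [-0.02 -0.01 -0.01] open 0.0854
@%%%######+*################################################################################################################################
#######%@#**#########################################################*******************####################################################
##%@%@####***##################################*#################***************************################################################
@%%%%%%%###**###############################*:   .:=#%########********************************##############################################
%%%%%%%%####**#############################%= ....  +#######************************************############################################
%%%%%%%%%###**############################%+. .... .#######*************************************############################################
%%%
[... 7138 characters left out ...]
@@@%#*####################################%*==---
*####################################################################################*%%@@@@@%*#####*####################################*=-
 .-=*###################################################################################*#%@%**#############################################
    . :-+####################################################################################*+*############################################
[ 0.547 -0.054  0.183] [293.8 185.2] ascii col,row 104.0 18.0
[ 0.61  -0.064  0.082] [281.1 224.1] ascii col,row 91.0 37.0
two_tools 0.0
board 0.374
reel 0.0
jar_b 0.191
purple1 0.037
purple2 0.0
jar_a 0.0
rest 0.123
bottle 0.0
```

The final image shows three handles standing in the rack. The scraper's free end sits at scene px (294,185), where a fully home tool is predicted, and the neighbouring tools haven't changed.

```bash
python3 -c "
from station import finish_job
print(finish_job())"
```

```text
the job is handed in; nothing more can be done
None
```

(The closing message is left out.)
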